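# Unclamp a glued apple crate from the rack cramp and stack it

### The arm

A 6-joint arm with a two-finger parallel gripper is mounted at the origin on the work surface. World frame = base frame: x ahead of the robot, y to its left, z up, the work surface at z = 0. Lengths are in m, angles in rad, forces in N, time in s.
With the tool pointing down it reaches from about 0.35 to 0.725 m from the base axis. Payload 6 kg.
Tool frame: the origin (TCP) lies at the very end of the fingers, on their centre line; the grasp point (between the pads) lies 19 mm behind it; z points along the fingers, y is the direction in which the jaws open and shut (so a half turn about z gives the same grasp; the last joint's range is limited). The gripper opens to 85 mm and grips with 20 to 120 N. Pads are 22 mm wide; open, the fingers measure 114 mm over their backs; the gripper's body (76 mm by 85 mm) begins 54 mm behind the grasp point. The pads swing forward as they close: fully open they stand 13 mm farther back than shut.
Start: joints at [-0.851, 0.04, 0.085, 0, -1.615, -0.334], TCP at [0.226, -0.556, 0.231] pointing down, gripper open.
Joint ranges: [-2.56, 2.56], [-1.29, 2.01], [-1.08, 1.49], [-3.29, 1.98], [-2.81, -0.18], [-2.99, 2.99]. Speed limits (rad/s): [2.57, 2.57, 3.01, 3.14, 3.14, 3.14].

### API

Orientations are given as a rotation vector (axis times angle).
In Python, from bench import manip gives the robot as it stands. Calls block until the motion is done:
- manip.movep(position, orientation): joint-space move of the TCP to a pose.
- manip.move_linear(position, frame=None, max_speed=0.15): straight line of the TCP; frame=None keeps the orientation; max_speed is the mean speed in m/s.
- manip.goto_joints(angles): joint-space move.
- manip.command_gripper(opening, newtons=None): finger opening in m; newtons is the grip in N (None keeps the last); returns when the fingers have stopped.
- manip.hold(seconds).
- manip.inverse_kinematics(position, orientation): joint angles nearest the present ones, or None.
- manip.snapshot(name): name is "side" or "top" or "wrist"; returns a dict with "color" (384x512x3 uint8, red, green, blue), "depth" (384x512 float32, m along the optical axis (not along the pixel's ray), 0 where there is no reading), "fx", "fy", "cx", "cy" (pixels), "rvec" (rotation vector, rad) and "tvec" (3), from world to camera coordinates, as OpenCV has them; the wrist camera has in their place "T_tool_cam" (4x4, takes a point from camera to tool coordinates, whose origin is the TCP and whose axes are the flange's). Camera axes: x right, y down, z forward; pixel columns grow to the right and rows downward; lengths in m; the calibration is good to about 2 mm. A picture is of the moment at which its call begins: read the wrist's pose just before it.
A pose or a line that the arm cannot do raises manip.PlanningError and nothing moves.
- manip.job_done(): hands the job in, once; it reports no verdict.
Readings, each from a call of its own:
- manip.get_time(): time.
- manip.get_joint_pos(): joint angles.
- manip.get_qd(): joint speeds.
- manip.get_joint_torque(): joint torques, N m.
- manip.get_tool_pos(): TCP position.
- manip.get_orientation(): TCP orientation.
- manip.get_ft_force(): force on the tool from outside, world axes, zero at the start.
- manip.get_ft_torque(): the same for the moment, N m.
- manip.get_width(): finger opening in m.
Only numpy, scipy, OpenCV 4.12 (cv2) and the standard library are available. Lean on these libraries where they do the work, as an engineer would, in place of code of your own. Each camera call takes 0.05 s, during which the arm holds its last target. There are 200 camera calls.

### The job

The glue on the small apple crate in the rack cramp has set: ease the sliding jaw forward to take the load off its pawl, throw the pawl right over out of the rack so that it stays there, and slide the jaw all the way back. Then lift the crate out and set it down gently, squarely on top of the matching empty crate. Do not crush the crate, do not lift it out of a closed cramp, and leave everything else on the table where it is.

Things in the scene. Friction and masses are not known exactly. Their poses are not given: they have to be found in the camera images.
- cramp: Rack cramp fixed on the table: wooden bed 430 (its y) x 140 (x) x 24 mm, fixed grey head 100 mm high at the +y end, sliding jaw on the -y half, steel rack of hooked teeth (26 mm apart, tops 37 mm above the table) at x = +45 mm. Origin: centre of the bed's underside. 'Forward' for the jaw is the cramp's +y (to crate and head), 'back' is -y. Turned about the vertical only.
- jaw (a joint): Sliding jaw, m: 0 at the start (closed on the crate, hanging back on its pawl), positive as it slides back (cramp -y) to its back stop at 0.080; negative when eased forward, where crate and pad stop it at about -0.009. It drags with about 7.5 N and stays where it is left.
- jaw_post (a point): Grasp point on the jaw's upright turned wooden handle, 28 mm in diameter, from 50 to 150 mm above the table; this point is on its axis 125 mm above the table and moves with the jaw. The grey jaw plate (top 98 mm above the table) stands 53 mm forward of the axis; the pawl's plane is 60 mm to its +x side. Axes as the cramp's.
- pawl (a joint): Pawl angle, rad: 0 lying in the rack, growing as its tab is lifted up and over, forward, about the pivot (turn about the cramp's -x). Past about 1.7 it falls over by its own weight onto its rest at 2.1 and stays; let go earlier it drops back into the rack.
- pawl_pivot (a point): Axis of the pawl's pivot pin (along the cramp's x), 56 mm above the table; it moves with the jaw. Axes as the cramp's.
- pawl_tab (a point): Centre of the pawl's thumb tab: flat dark steel plate 12 mm thick (cramp x), 42 mm long, 24 mm high. With the pawl down it is 95 mm behind (-y) and 4 mm above the pivot, 60 mm above the table. The pawl (140 g, 116 mm long) reaches back from the pivot over the rack.
- pawl_tip (a point): Rounded tip (6 mm) under the pawl. It bears like a strut on the front face of a hooked tooth, so the jaw cannot go back; and while the jaw hangs back on it the tip is caught under the tooth's nose (4 mm overhang), so the pawl cannot be lifted. Once the jaw is eased 7 mm or more forward (by its post, or by pushing forward on the tab) the pawl lifts freely.
- pad: Sprung wooden pressure pad of the jaw, 120 x 8 x 64 mm, against the crate. Its springs give 2 N at first, 6 N pressed home (9 mm), then it is solid: easing the jaw forward takes 9 to 14 N, rising steeply once the pad is home. Stop there; over 50 N crushes the crate. Origin: the cramp's, shifted by the jaw's and the pad's motion.
- crate_mid (a point): Centre (45 mm up) of the glued slatted wooden crate on the bed between pad and head: 200 (its x) x 150 (y) x 90 mm over four corner posts; side slats 6 mm thick end at 82 mm. A divider board 10 mm thick (x), along y, crosses the middle, its top edge 37 mm above this point: grip it there. The compartments beside it are 89 mm wide. About 0.4 kg; underside 24 mm above the table.
- crate: The same crate; origin at the centre of its underside.
- pile_mid (a point): Centre (45 mm up) of the matching empty crate, same size and shape, loose on the table at the robot's left, on either side of the crate full of apples. The glued crate goes on top, resting on its four corner posts, exactly 90 mm higher, x along x and y along y.
- pile: The same empty crate; origin at the centre of its underside.
- full_mid (a point): Centre (45 mm up) of a crate of the same outside size heaped with apples to about 120 mm high, standing beside the empty one. Bystander.
- glue: White glue bottle, diameter 58 mm, 125 mm high, upright beside the cramp. Bystander.
- nail_jar: Glass nail jar, diameter 68 mm, 75 mm high, beside the cramp's rack side. Bystander.
- mallet: Wooden mallet lying on the table, head 55 x 110 x 50 mm, 310 mm long in all along its y, between robot and cramp. Bystander.
- square: Try square lying flat beyond the cramp's -y end: 120 mm wooden stock, 160 mm steel blade. Bystander.
- mug: White mug, diameter 80 mm, 90 mm high, to the near left. Bystander.
- apple0_mid (a point): Centre of a loose apple, 72 mm wide, to the near left. Bystander.
- apple1_mid (a point): Centre of a loose apple, 72 mm wide, at the left beyond the crates. Bystander.

How it is judged:
By the outcome, as a careful person would: the job done as asked, in the order asked, and still so for the second after the job is handed in, with the robot touching nothing.
It also fails if it takes over 59 s, if anything falls off the work surface, if the arm or the gripper's body presses on something with over 40 N, if the wrist force passes 120 N, or if a joint passes its speed limit or range.

## Working session

There is one attempt and no reset: what is moved stays moved. The work goes in short steps, each a Python script; the robot and the scene stay as the last script left them, time stands still between calls to the robot, and variables do not carry over. Pictures are saved under pics/ and viewed, about 8 in all and at most 12, crops included, and the job is handed in when it is done.

```bash
ls; mkdir -p pics; python3 - <<'E'
from bench import manip
import cv2,numpy as np,pickle
d={}
for n in("top","side"):
    s=manip.snapshot(n); d[n]=s
    cv2.imwrite(f"pics/{n}0.png",cv2.resize(s["color"][...,::-1],(800,600),interpolation=cv2.INTER_CUBIC))
    R=cv2.Rodrigues(np.array(s["rvec"]))[0]; print(n,s["fx"],s["cx"],s["cy"],-R.T@s["tvec"],R.round(3).tolist(), (s["depth"]>0).mean())
pickle.dump(d,open("s0.pkl","wb"))
print(manip.get_time(),manip.get_orientation(),manip.get_ft_force())
E
```

```text
pics
top 377.8667328743178 246.54867144920718 189.29828050682994 [ 0.26393391 -0.03737411  1.40818527] [[0.015, -1.0, 0.017], [-0.984, -0.017, -0.176], [0.176, -0.014, -0.984]] 0.9959055582682291
side 495.2901100080764 249.78698096985266 189.74621215271273 [ 0.29503378 -1.23490597  1.1741026 ] [[0.986, -0.164, -0.016], [-0.121, -0.654, -0.747], [0.112, 0.739, -0.665]] 0.9957377115885416
0.1 [ 6.02170917e-01 -3.08289336e+00 -2.41067572e-03] [0.97638655 0.51473006 0.75214855]
```

View pics/top0.png

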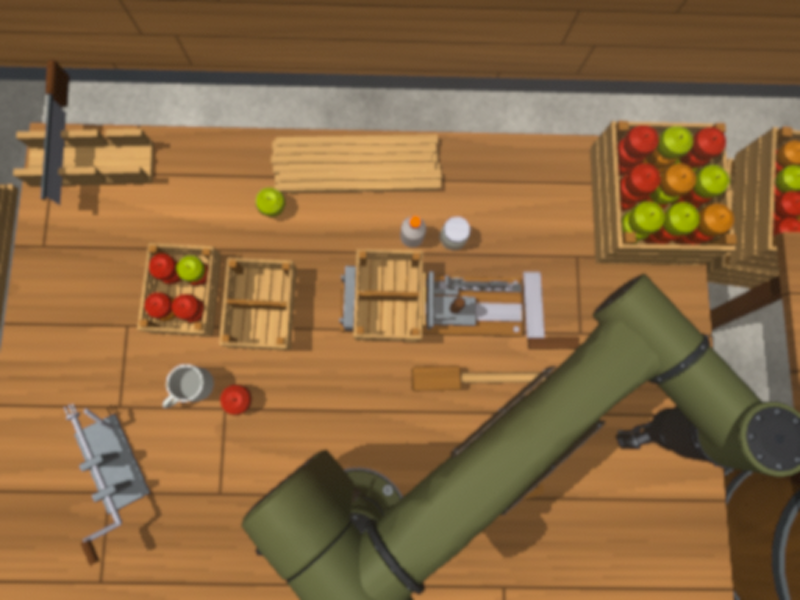

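View pics/side0.png

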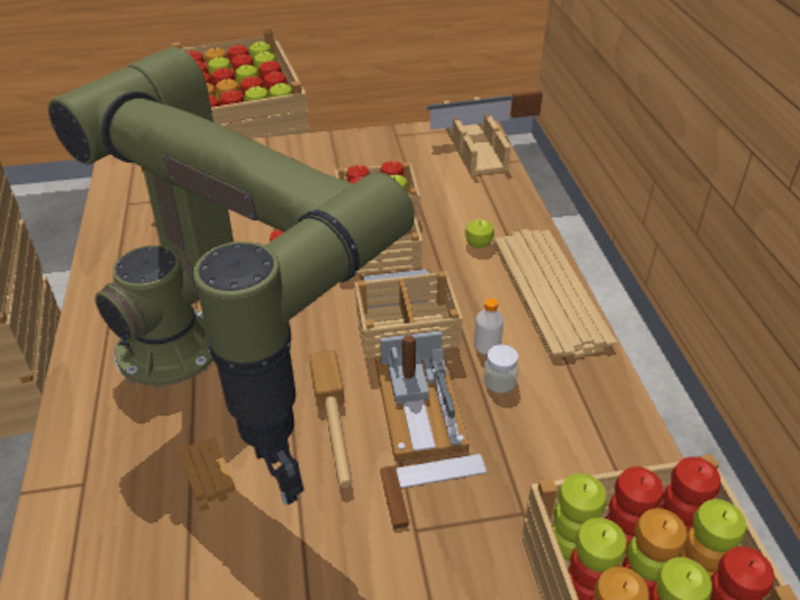

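The top view shows the cramp lying along world y, with the crate at (390,295), the post at (458,303) and the rack on its far side at y≈285. The empty crate is at (258,304), the apple crate at (178,290), the glue bottle at (413,230) and the jar at (456,232). The side view agrees: post at (408,355), pawl and rack at (445,395).

```bash
cat > h.py <<'E'
import numpy as np,cv2
def cloud(s):
    R=cv2.Rodrigues(np.array(s["rvec"]))[0]; d=s["depth"]; v,u=np.mgrid[:384,:512]
    P=np.stack([(u-s["cx"])/s["fx"]*d,(v-s["cy"])/s["fy"]*d,d],-1)
    return (P-np.array(s["tvec"]))@R
def ray(s,u,v,z):
    R=cv2.Rodrigues(np.array(s["rvec"]))[0]; c=-R.T@np.array(s["tvec"])
    w=R.T@np.array([(u-s["cx"])/s["fx"],(v-s["cy"])/s["fy"],1]); return c+w*(z-c[2])/w[2]
E
python3 - <<'E'
import pickle,numpy as np,cv2
from h import *
d=pickle.load(open("s0.pkl","rb"))
def rect(P,box,zr):
    m=(P[...,0]>box[0])&(P[...,0]<box[1])&(P[...,1]>box[2])&(P[...,1]<box[3])&(P[...,2]>zr[0])&(P[...,2]<zr[1])
    p=P[m]; r=cv2.minAreaRect(p[:,:2].astype(np.float32)); 
    return len(p),np.round(r[0],4),np.round(r[1],4),round(r[2],2),np.round(np.median(p,0),4)
for n in d:
    P=cloud(d[n])
    print(n,"table z",np.median(P[...,2][(abs(P[...,2])<.03)]))
    for k,b,z in (("crate",(.36,.64,-.15,.03),(.102,.125)),("pile",(.36,.62,.13,.33),(.075,.1)),("full",(.36,.64,.33,.5),(.07,.1)),
        ("post",(.42,.54,-.26,-.16),(.12,.17)),("postlow",(.42,.52,-.26,-.17),(.10,.17)),("plate",(.38,.6,-.2,-.1),(.09,.1)),("glue",(.57,.75,-.13,-.05),(.05,.14)),("jar",(.57,.75,-.25,-.13),(.05,.09)),
        ("bed",(.38,.6,-.36,-.2),(.015,.03)),("pawl",(.49,.58,-.38,-.12),(.045,.09)),("mallet",(.3,.4,-.2,-.05),(.03,.06))):
        try: print(k,*rect(P,b,z))
        except Exception as e: print(k,"none")
s=d["top"]; 
a=cv2.resize(s["color"][170:220,215:355,::-1],None,fx=5.5,fy=5.5,interpolation=cv2.INTER_CUBIC)
s=d["side"]; b=cv2.resize(s["color"][170:310,215:345,::-1],None,fx=4.2,fy=4.2,interpolation=cv2.INTER_CUBIC)[:, :]
cv2.imwrite("pics/a.png",a); cv2.imwrite("pics/b.png",b[:600]); print(a.shape,b.shape)
E
```

```text
top table z 0.0007796848542210627
crate 559 [ 0.5029 -0.0563] [0.2006 0.1721] 0.72 [ 0.5017 -0.0531  0.1065]
pile 587 [0.4818 0.2366] [0.1513 0.2006] 88.12 [0.4808 0.2367 0.0823]
full 762 [0.5126 0.4204] [0.1528 0.2016] 88.2 [0.5136 0.4215 0.0834]
post 60 [ 0.4781 -0.2155] [0.0241 0.0268] 89.46 [ 0.4761 -0.2138  0.1466]
postlow 66 [ 0.4781 -0.2155] [0.0241 0.0268] 89.46 [ 0.4758 -0.2137  0.146 ]
plate 160 [ 0.5155 -0.1504] [0.0858 0.1644] 89.78 [ 0.4973 -0.1538  0.0964]
glue 305 [ 0.6376 -0.1011] [0.0814 0.1029] 76.86 [ 0.6384 -0.1083  0.0922]
jar 262 [ 0.6344 -0.1891] [0.1171 0.1217] 3.23 [ 0.6605 -0.217   0.0747]
bed 916 [ 0.4928 -0.2803] [0.1595 0.1405] 89.86 [ 0.479  -0.3023  0.0249]
pawl 331 [ 0.5185 -0.2285] [0.2095 0.0853] 80.66 [ 0.5325 -0.2223  0.0591]
mallet 280 [ 0.3232 -0.161 ] [0.0466 0.0776] 0.61 [ 0.3216 -0.1618  0.0504]
side table z 0.0011525901306381277
crate 604 [ 0.5058 -0.0561] [0.1726 0.2003] 89.4 [ 0.5048 -0.0686  0.1065]
pile 109 [0.5678 0.1892] [0.1253 0.0587] 51.93 [0.5636 0.1652 0.0821]
full 199 [0.5142 0.415 ] [0.1595 0.2009] 87.78 [0.5899 0.4556 0.0839]
post 102 [ 0.4795 -0.2205] [0.0241 0.0305] 21.25 [ 0.4792 -0.2252  0.1411]
postlow 142 [ 0.4794 -0.221 ] [0.0247 0.0313] 21.25 [ 0.4791 -0.2267  0.1331]
plate 315 [ 0.5009 -0.1422] [0.065  0.1953] 86.83 [ 0.5043 -0.1442  0.0959]
glue 198 [ 0.6411 -0.1061] [0.0822 0.1121] 73.23 [ 0.6431 -0.1202  0.1041]
jar 553 [ 0.6341 -0.1904] [0.126 0.12 ] 0.97 [ 0.6594 -0.2036  0.0739]
bed 1198 [ 0.4954 -0.2803] [0.1597 0.1409] 89.7 [ 0.4846 -0.3028  0.0253]
pawl 627 [ 0.5247 -0.2288] [0.2139 0.0772] 79.77 [ 0.5349 -0.21    0.0632]
mallet 273 [ 0.3242 -0.1594] [0.0482 0.0811] 0.91 [ 0.3237 -0.164   0.0506]
(275, 770, 3) (588, 546, 3)
```

View pics/b.png

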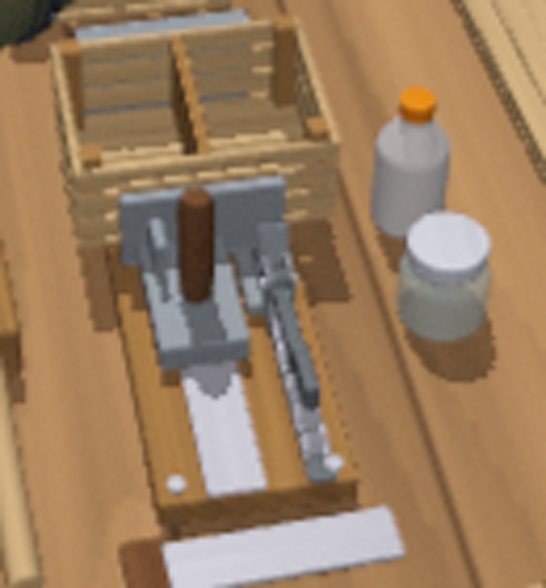

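The crop shows the jaw plate, the brown post, and the dark pawl lying back along the rack with its tab at the rear. The pivot bracket is just behind the plate. Next I'll check the kinematics and take close wrist views.

```bash
python3 - <<'E'
from bench import manip
import numpy as np,pickle
from h import *
from scipy.spatial.transform import Rotation as Ro
for sg in (1,-1):
    R=np.array([[0,sg,0],[sg,0,0],[0,0,-1.]]); rv=Ro.from_matrix(R).as_rotvec(); print(sg,rv)
    for p in ((.48,-.215,.106),(.535,-.3,.05),(.503,-.058,.25),(.48,.237,.3),(.5,-.17,.4)):
        q=manip.inverse_kinematics(p,rv); print(p,None if q is None else np.round(q,2))
s=manip.snapshot("wrist"); print(np.round(s["T_tool_cam"],3),s["fx"],s["cx"],s["cy"])
# finer plots from clouds
d=pickle.load(open("s0.pkl","rb"))
for n in d:
    P=cloud(d[n]).reshape(-1,3)
    for k,b,z in (("rackside",(.515,.57,-.36,-.13),(.042,.085)),):
        m=(P[:,0]>b[0])&(P[:,0]<b[1])&(P[:,1]>b[2])&(P[:,1]<b[3])&(P[:,2]>z[0])&(P[:,2]<z[1]); p=P[m]
        for y in np.arange(-.36,-.13,.01):
            q=p[(p[:,1]>=y)&(p[:,1]<y+.01)]
            if len(q): print(n,round(y,2),len(q),q[:,0].min().round(3),q[:,0].max().round(3),q[:,2].max().round(3))
E
```

```text
1 [2.22144147 2.22144147 0.        ]
(0.48, -0.215, 0.106) None
(0.535, -0.3, 0.05) [-0.18  0.13 -0.15  0.   -1.29 -2.96]
(0.503, -0.058, 0.25) [ 0.28 -0.21 -0.11  0.   -1.66  2.86]
(0.48, 0.237, 0.3) [ 0.83 -0.11  0.06  0.   -1.74  2.31]
(0.5, -0.17, 0.4) None
-1 [ 2.22144147 -2.22144147  0.        ]
(0.48, -0.215, 0.106) [-0.04 -0.14 -0.31  0.   -1.39  0.04]
(0.535, -0.3, 0.05) [-0.18  0.13 -0.15  0.   -1.29  0.18]
(0.503, -0.058, 0.25) [ 0.28 -0.21 -0.11  0.   -1.66 -0.28]
(0.48, 0.237, 0.3) [ 0.83 -0.11  0.06  0.   -1.74 -0.83]
(0.5, -0.17, 0.4) [ 0.05 -0.07  0.29  0.   -1.93 -0.05]
[[-0.001 -0.955 -0.297  0.076]
 [ 1.    -0.    -0.001 -0.   ]
 [ 0.001 -0.297  0.955 -0.141]
 [ 0.     0.     0.     1.   ]] 297.51117470614156 254.11794042551952 194.66304970341488
top -0.34 8 0.531 0.544 0.077
top -0.33 12 0.532 0.542 0.076
top -0.32 11 0.532 0.542 0.076
top -0.31 11 0.532 0.541 0.074
top -0.3 13 0.532 0.542 0.075
top -0.29 13 0.532 0.544 0.064
top -0.28 13 0.531 0.544 0.06
top -0.27 8 0.532 0.543 0.062
top -0.26 11 0.532 0.544 0.065
top -0.25 12 0.533 0.543 0.066
top -0.24 13 0.529
[... 273 characters left out ...]
0.569 0.058
side -0.35 1 0.543 0.543 0.07
side -0.34 25 0.533 0.544 0.076
side -0.33 15 0.534 0.546 0.074
side -0.32 16 0.534 0.546 0.077
side -0.31 15 0.533 0.546 0.076
side -0.3 4 0.534 0.541 0.07
side -0.29 12 0.534 0.544 0.065
side -0.28 10 0.534 0.546 0.063
side -0.27 13 0.534 0.545 0.065
side -0.26 11 0.535 0.545 0.063
side -0.25 14 0.529 0.546 0.066
side -0.24 31 0.53 0.55 0.074
side -0.23 25 0.52 0.553 0.071
side -0.22 19 0.518 0.551 0.073
side -0.21 51 0.519 0.552 0.084
side -0.2 16 0.52 0.553 0.084
side -0.19 2 0.522 0.529 0.043
side -0.18 3 0.523 0.53 0.045
side -0.17 100 0.515 0.558 0.085
side -0.16 5 0.536 0.559 0.076
side -0.15 4 0.566 0.569 0.07
side -0.14 10 0.559 0.569 0.084
```

```bash
cat >> h.py <<'E'
from scipy.spatial.transform import Rotation as Ro
DOWN=np.array([2.22144147,-2.22144147,0])
def yawed(a): return (Ro.from_euler('z',a)*Ro.from_rotvec(DOWN)).as_rotvec()
def wcloud(manip):
    p=np.array(manip.get_tool_pos()); R=Ro.from_rotvec(manip.get_orientation()).as_matrix()
    s=manip.snapshot("wrist"); d=s["depth"]; v,u=np.mgrid[:384,:512]; T=np.array(s["T_tool_cam"])
    C=np.stack([(u-s["cx"])/s["fx"]*d,(v-s["cy"])/s["fy"]*d,d],-1)
    W=(C@T[:3,:3].T+T[:3,3])@R.T+p; W[d==0]=np.nan
    return s,W
def pick(W,b,z):
    P=W.reshape(-1,3); return P[(P[:,0]>b[0])&(P[:,0]<b[1])&(P[:,1]>b[2])&(P[:,1]<b[3])&(P[:,2]>z[0])&(P[:,2]<z[1])]
def rect(W,b,z):
    p=pick(W,b,z); r=cv2.minAreaRect(p[:,:2].astype(np.float32)); a=r[2]; w=r[1]
    if a>45: a-=90; w=w[::-1]
    return len(p),np.round(r[0],4),np.round(w,4),round(a,2),np.round(np.median(p,0),4)
E
python3 - <<'E'
from bench import manip
from h import *
import pickle
L=[]
for i,p in enumerate(((.5,-.17,.36),(.49,.19,.33))):
    manip.movep(p,DOWN); s,W=wcloud(manip); L.append((s,W))
    cv2.imwrite(f"pics/w{i}.png",cv2.resize(s["color"][...,::-1],(768,576)))
pickle.dump(L,open("w.pkl","wb")); print(manip.get_time())
for i,items in enumerate(((("crate",(.38,.63,-.143,.045),(.109,.125)),("crateslat",(.38,.63,-.143,.045),(.1,.109)),("divider",(.485,.525,-.12,.0),(.095,.115)),("post",(.42,.52,-.26,-.17),(.135,.17)),("tab",(.52,.56,-.36,-.29),(.062,.09)),("bed",(.38,.6,-.38,-.25),(.015,.03))),
  (("pile",(.36,.62,.13,.33),(.075,.1)),("piledivider",(.46,.51,.18,.3),(.075,.1)),("full",(.36,.64,.33,.5),(.07,.1)),("crate",(.38,.63,-.143,.045),(.109,.125))))):
    W=L[i][1]; print(i,"table",np.nanmedian(W[...,2][abs(W[...,2])<.02]))
    for k,b,z in items:
        try: print(k,*rect(W,b,z))
        except Exception as e: print(k,"none",e)
E
```

```text
3.3917
0 table -0.0018260086537677522
crate 515 [ 0.5056 -0.0637] [0.1882 0.1387] -0.53 [ 0.5829 -0.1184  0.1119]
crateslat 2717 [ 0.5058 -0.0558] [0.2003 0.1669] -0.57 [ 0.506  -0.0756  0.1038]
divider 522 [ 0.5063 -0.0599] [0.0091 0.1195] -0.19 [ 0.5061 -0.0625  0.1038]
post 421 [ 0.4808 -0.2184] [0.0265 0.0259] -0.31 [ 0.4814 -0.2194  0.147 ]
tab 330 [ 0.5398 -0.3185] [0.0121 0.0407] -1.53 [ 0.5394 -0.3195  0.0698]
bed 7725 [ 0.4948 -0.3151] [0.1407 0.13  ] -0.11 [ 0.4896 -0.3254  0.023 ]
1 table -0.0017956809451535327
pile 3696 [0.4838 0.2356] [0.2009 0.1511] -1.72 [0.4839 0.2222 0.0801]
piledivider 596 [0.484  0.2403] [0.01   0.1194] -1.68 [0.484  0.236  0.0799]
full 3833 [0.5146 0.4187] [0.2006 0.1509] -2.03 [0.5286 0.3685 0.0808]
crate 0 [0. 0.] [0. 0.] 0.0 [nan nan nan]
  return _methods._mean(a, axis=axis, dtype=dtype,
  ret = um.true_divide(
```

View pics/w0.png

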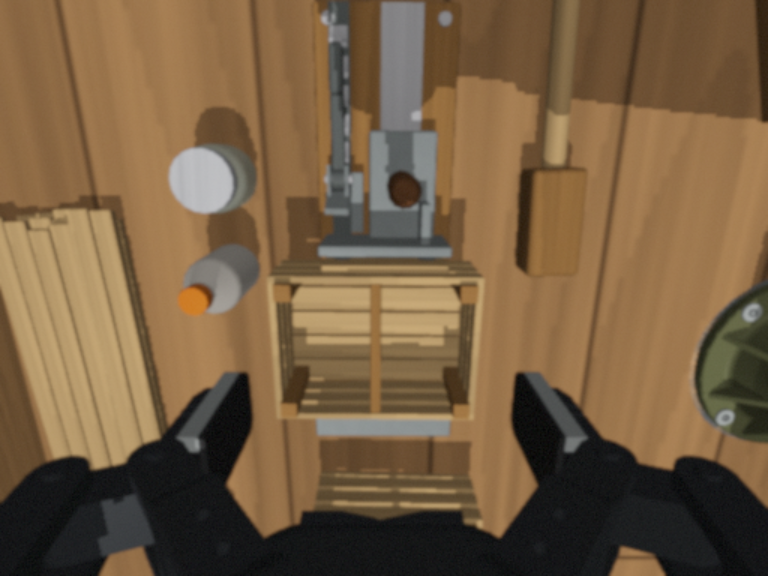

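The wrist view shows the divider at (376,350), post top at (404,188), and pawl with tab at about (340,40–180). The three cameras agree to within 3 mm, and sizes match. Now I'll grip the post and ease the jaw forward, watching the force.

```bash
python3 - <<'E'
from bench import manip
from h import *
import pickle
L=pickle.load(open("w.pkl","rb")); W=L[0][1]; d=pickle.load(open("s0.pkl","rb"))
for n,C in (("w",W),("top",cloud(d["top"])),("side",cloud(d["side"]))):
    for b in ((.41,.435),(.575,.6)):
        p=pick(C,(*b,-.2,.06),(.094,.112)); print(n,b,np.round(np.percentile(p[:,1],[0,1,99,100]),4))
C=yawed(np.radians(-.4))
P=np.array([.480,-.2185,.106])
manip.movep(P+[0,0,.09],C); manip.move_linear(P,max_speed=.12)
f0=np.array(manip.get_ft_force()); print(f0.round(1))
manip.command_gripper(.02,40); print("w",manip.get_width(),np.round(manip.get_ft_force()-f0,1))
for k in range(1,10):
    manip.move_linear(P+[0,.001*k,0],max_speed=.02)
    f=np.array(manip.get_ft_force())-f0; print(k,np.round(manip.get_tool_pos(),4),f.round(1))
    if f[1]<-17: break
print(manip.get_time())
E
```

```text
w (0.41, 0.435) [-0.1636 -0.1382  0.0317  0.0341]
w (0.575, 0.6) [-0.1401 -0.1399  0.0091  0.0098]
top (0.41, 0.435) [-0.1604 -0.1583  0.035   0.035 ]
top (0.575, 0.6) [-0.1351 -0.1351  0.0106  0.0107]
side (0.41, 0.435) [-0.1615 -0.1427  0.0322  0.0343]
side (0.575, 0.6) [-0.1446 -0.142   0.0126  0.0135]
[-0.2  0.6  0.8]
w 0.026505794454688803 [ 4.8 -1.5 -1.1]
1 [ 0.4813 -0.2182  0.1067] [ 6.4 -4.6 -2.3]
2 [ 0.4814 -0.2177  0.1067] [ 6.4 -7.1 -3.4]
3 [ 0.4813 -0.217   0.1067] [ 7.4 -8.  -3.8]
4 [ 0.4813 -0.2162  0.1067] [ 7.9 -8.3 -4.4]
5 [ 0.4814 -0.2152  0.1067] [  8.  -10.   -5.1]
6 [ 0.4814 -0.2143  0.1067] [  7.7 -10.8  -5.6]
7 [ 0.4814 -0.2134  0.1067] [  8.2 -11.   -5.2]
8 [ 0.4814 -0.2127  0.1067] [  8.2 -13.2  -6.4]
9 [ 0.4814 -0.2118  0.1067] [  9.4 -13.2  -6.4]
8.6917
```

```bash
python3 - <<'E'
from bench import manip
from h import *
f0=np.array([-.2,.6,.8]); P=np.array([.480,-.2185,.106])
for k in range(10,14):
    manip.move_linear(P+[.001,.001*k,0],max_speed=.02)
    f=np.array(manip.get_ft_force())-f0; print(k,np.round(manip.get_tool_pos(),4),f.round(1))
    if f[1]<-16: break
# release and go up
manip.command_gripper(.08); p=np.array(manip.get_tool_pos()); print(p,manip.get_ft_force())
manip.move_linear(p+[0,0,.1],max_speed=.2)
# over tab with look
T=np.array([.539,-.3105,.041])
manip.movep(T+[0,0,.09],manip.get_orientation()); s,W=wcloud(manip)
print("tab",rect(W,(.52,.56,-.36,-.285),(.062,.09)),manip.get_time())
print("post",rect(W,(.42,.52,-.26,-.17),(.135,.17)))
cv2.imwrite("pics/w2.png",cv2.resize(s["color"][...,::-1],(768,576)))
E
```

```text
10 [ 0.4814 -0.2111  0.1067] [  4.3 -12.6  -3.2]
11 [ 0.4814 -0.2102  0.1067] [  5.3 -13.5  -5.3]
12 [ 0.4814 -0.2093  0.1067] [  4.7 -14.8  -4.2]
13 [ 0.4814 -0.2084  0.1067] [  5.5 -14.2  -5. ]
[ 0.48105734 -0.2053184   0.10604948] [-0.2768546  -0.70412349 -0.72906429]
tab (950, array([ 0.5407, -0.309 ]), array([0.0117, 0.0416]), -0.38, array([ 0.5405, -0.3116,  0.0736])) 11.575
post (0, array([0., 0.]), array([0., 0.]), 0.0, array([nan, nan, nan]))
  return _methods._mean(a, axis=axis, dtype=dtype,
  ret = um.true_divide(
```

View pics/w2.png

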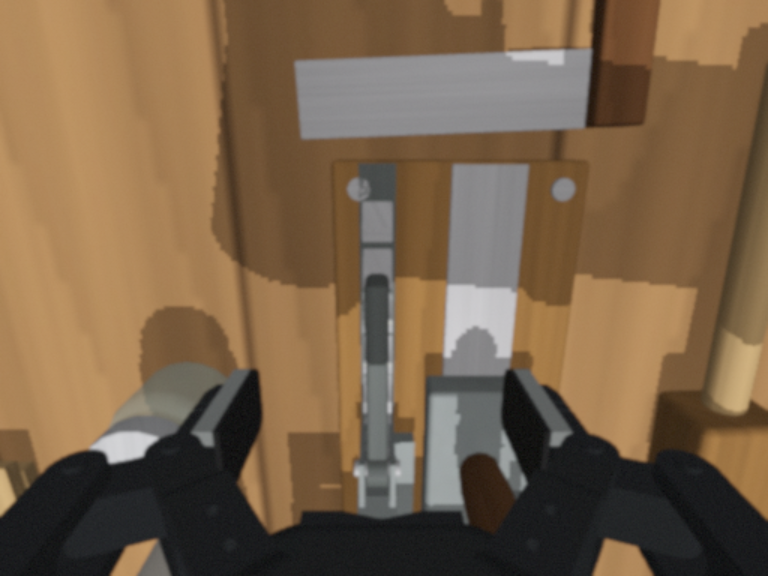

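The tab is now at about (0.540, −0.310). It moved forward roughly 9 mm with at most 15 N, so the pad is about home. Next I'll grip the tab and swing it over along its arc.

```bash
python3 - <<'E'
from bench import manip
from h import *
a=np.radians(-.4); G=np.array([.5402,-.310,.063]); piv=np.array([-.215,.056])
def pos(t):
    dy,dz=-.095,.007; y=piv[0]+dy*np.cos(t)+dz*np.sin(t); z=piv[1]-dy*np.sin(t)+dz*np.cos(t)
    return np.array([G[0]-np.sin(a)*(y-G[1]),y,z-.019])
manip.command_gripper(.06); manip.move_linear(pos(0),max_speed=.12)
f0=np.array(manip.get_ft_force())
manip.command_gripper(.0,25); print("w",manip.get_width(),np.round(manip.get_ft_force()-f0,1))
ok=True
for t in (.1,.25,.5,.8,1.1,1.4,1.7,1.97):
    manip.move_linear(pos(t),max_speed=.06 if t<.3 else .1)
    f=np.array(manip.get_ft_force())-f0; print(t,manip.get_width(),np.round(manip.get_tool_pos()-pos(t),4),f.round(1))
    if np.linalg.norm(f)>20: ok=False; break
print(ok,manip.get_time())
E
```

```text
w 0.011872914154114353 [-0.8  0.2  1.7]
0.1 0.011572452466766131 [0.0003 0.     0.0001] [ 1.1  0.6 -1.4]
0.25 0.011443215702247838 [0.0003 0.0002 0.0001] [ 1.6  1.  -0.7]
0.5 0.01160266748273809 [0.0003 0.     0.0004] [1.8 0.6 1.4]
0.8 0.01154346799727542 [ 0.0003  0.0002 -0.0001] [3.6 3.  0.1]
1.1 0.011546806586630575 [ 0.0003  0.     -0.0001] [ 3.9  2.6 -1.1]
1.4 0.011479568857080043 [ 0.0003 -0.0003  0.    ] [3.8 1.8 0. ]
1.7 0.011418959197521854 [ 0.0004 -0.0006  0.0005] [4.4 0.7 1.5]
1.97 0.011488173089561909 [ 0.0005 -0.0003  0.0007] [4.  1.5 2.8]
True 16.5083
```

```bash
python3 - <<'E'
from bench import manip
from h import *
manip.command_gripper(.028); p=np.array(manip.get_tool_pos()); manip.move_linear(p+[0,0,.07],max_speed=.2)
C=yawed(np.radians(-.4)); P=np.array([.4812,-.2075,.106])
manip.command_gripper(.056)
manip.movep(P+[0,-.03,.12],C); s,W=wcloud(manip)
q=pick(W,(.525,.555,-.30,-.10),(.1,.2)); print("pawl",len(q),np.median(q,0) if len(q) else 0)
q=pick(W,(.525,.555,-.36,-.25),(.045,.1)); print("rear",len(q))
print("post",rect(W,(.45,.52,-.26,-.17),(.135,.17)))
s2=manip.snapshot("side"); cv2.imwrite("pics/s2.png",np.hstack([cv2.resize(s["color"][...,::-1],(400,300)),cv2.resize(s2["color"][150:310,200:360,::-1],(400,300))]))
print(manip.get_time())
E
```

```text
pawl 349 [ 0.53690314 -0.19905961  0.11623803]
rear 0
post (808, array([ 0.4806, -0.2111]), array([0.027 , 0.0239]), -28.79, array([ 0.4815, -0.2137,  0.147 ]))
18.2583
```

View pics/s2.png

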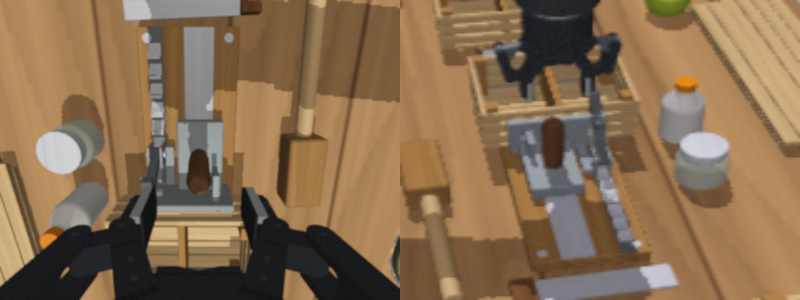

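The pawl stands thrown forward over the jaw and the rack is clear. Now I'll slide the jaw back.

```bash
python3 - <<'E'
from bench import manip
from h import *
a=np.radians(-.4); u=np.array([-np.sin(a),np.cos(a),0])
P=np.array([.4812,-.2100,.106])
manip.move_linear(P+[0,0,.05],max_speed=.25); manip.move_linear(P,max_speed=.1)
f0=np.array(manip.get_ft_force()); manip.command_gripper(.02,40)
print("w",manip.get_width(),np.round(manip.get_ft_force()-f0,1))
for k in (.03,.06,.082,.085,.087,.089,.091,.093,.095,.097):
    manip.move_linear(P-u*k,max_speed=.06 if k<.083 else .03)
    f=np.array(manip.get_ft_force())-f0; t=np.array(manip.get_tool_pos()); print(k,np.round(t,4),f.round(1))
    if f[1]>18: break
manip.command_gripper(.056); manip.move_linear(t+[0,0,.12],max_speed=.25)
C=yawed(np.radians(-.5))
manip.movep([.505,-.062,.24],C); s,W=wcloud(manip)
print("post",rect(W,(.44,.52,-.35,-.2),(.13,.17)))
for b in ((.41,.435),(.575,.6)):
    p=pick(W,(*b,-.2,.06),(.094,.112)); print(b,np.round(np.percentile(p[:,1],[0,1,99,100]),4))
print("div",rect(W,(.485,.525,-.12,.0),(.095,.115)),manip.get_time())
print("crate",rect(W,(.38,.63,-.16,.014),(.1,.12)))
cv2.imwrite("pics/w3.png",cv2.resize(s["color"][...,::-1],(640,480)))
E
```

```text
w 0.02705758509068063 [-3.1  0.4  5. ]
0.03 [ 0.4812 -0.24    0.1071] [-4.   2.8  5.3]
0.06 [ 0.4809 -0.27    0.107 ] [-2.4  1.9  5.1]
0.082 [ 0.4807 -0.2922  0.107 ] [-3.2  2.6  5. ]
0.085 [ 0.4806 -0.2947  0.1071] [-3.3  5.6  7.4]
0.087 [ 0.4806 -0.2964  0.1071] [-3.2  5.5  6.7]
0.089 [ 0.4806 -0.2984  0.1071] [-4.8  5.7  7.2]
0.091 [ 0.4806 -0.299   0.1071] [-5.5 12.4  9.3]
0.093 [ 0.4806 -0.2991  0.107 ] [-8.6 22.6 12.8]
post (0, array([0., 0.]), array([0., 0.]), 0.0, array([nan, nan, nan]))
(0.41, 0.435) [-0.1366 -0.1365  0.005   0.0128]
(0.575, 0.6) [-0.1383 -0.1382  0.0052  0.0108]
div (1252, array([ 0.5061, -0.0601]), array([0.0096, 0.1199]), -0.33, array([ 0.5058, -0.0658,  0.104 ])) 24.8083
crate (7125, array([ 0.5058, -0.0626]), array([0.2011, 0.1495]), -0.56, array([ 0.5058, -0.087 ,  0.1042]))
  return _methods._mean(a, axis=axis, dtype=dtype,
  ret = um.true_divide(
```

View pics/w3.png

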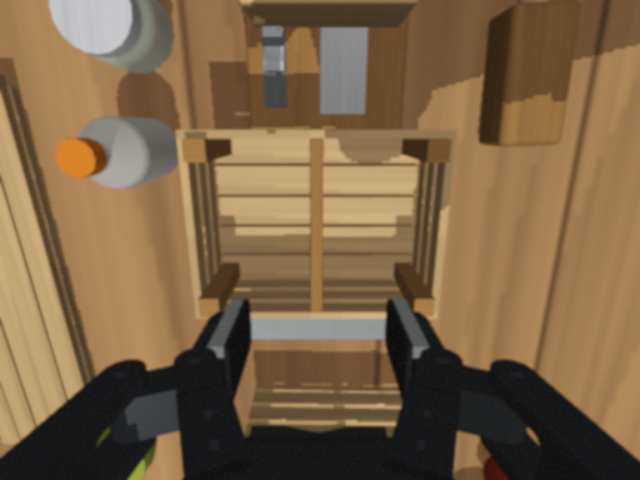

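The jaw is at its back stop: it travelled 89 mm and then the force rose to 23 N. The crate stands free, with its divider at column 316 of the picture. I'll re-measure the pile from the same relative height so camera bias cancels, then lift the crate.

```bash
python3 - <<'E'
from bench import manip
from h import *
manip.movep([.483,.238,.216],yawed(np.radians(-1.7))); s,W=wcloud(manip)
n,c,w,yw,_=rect(W,(.36,.62,.13,.325),(.072,.1)); print("pile",n,c,w,yw); print("pdiv",rect(W,(.465,.505,.19,.29),(.072,.1)))
G=np.array([.5058,-.0635,.067]); C=yawed(np.radians(-.56))
manip.command_gripper(.064)
manip.movep(G+[0,0,.1],C); manip.move_linear(G,max_speed=.1)
f0=np.array(manip.get_ft_force()); manip.command_gripper(.0,45)
print("w",manip.get_width(),np.round(manip.get_ft_force()-f0,1))
manip.move_linear(G+[0,0,.012],max_speed=.04); print(manip.get_width(),np.round(manip.get_ft_force()-f0,1))
manip.move_linear(G+[0,0,.12],max_speed=.12); print(manip.get_width(),np.round(manip.get_ft_force()-f0,1),manip.get_tool_pos(),manip.get_time())
s,W=wcloud(manip)
cv2.imwrite("pics/w4.png",cv2.resize(s["color"][...,::-1],(640,480)))
print("held rect",rect(W,(.38,.63,-.16,.02),(.19,.245)))
import pickle; pickle.dump((s,W,manip.get_tool_pos()),open("held.pkl","wb"))
E
```

```text
pile 7808 [0.484 0.236] [0.2006 0.1506] -1.81
pdiv (1054, array([0.4842, 0.2402]), array([0.01  , 0.0997]), -1.65, array([0.484 , 0.2356, 0.08  ]))
w 0.009614974768258703 [ 1.3 -1.4  0.9]
0.00967223834561598 [-0.1 -1.2 -3.7]
0.009809966645190401 [ 1.1 -0.9 -4.4] [ 0.505365   -0.06341331  0.18583914] 30.625
held rect (56476, array([ 0.5056, -0.079 ]), array([0.2024, 0.1172]), -0.6, array([ 0.505 , -0.0857,  0.2221]))
```

View pics/w4.png

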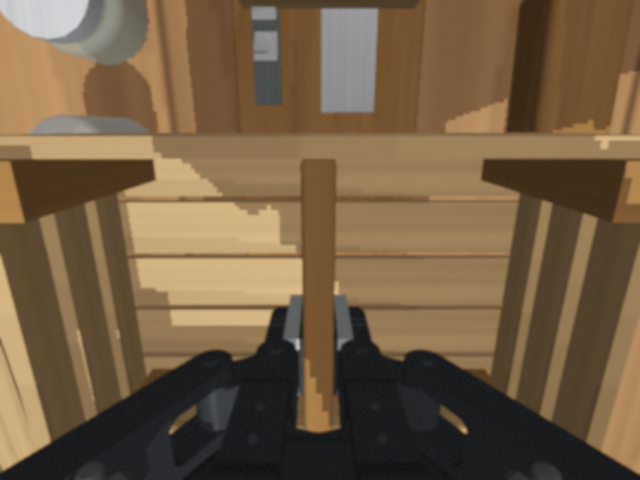

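```bash
python3 - <<'E'
from bench import manip
from h import *
C=yawed(np.radians(-1.75)); T=np.array([.4838,.2350,.0])
p=np.array(manip.get_tool_pos())
manip.move_linear([p[0],p[1],.215],max_speed=.15)
manip.move_linear([T[0],T[1],.215],max_speed=.15)
manip.movep(T+[0,0,.215],C); manip.move_linear(T+[0,0,.155],max_speed=.1); manip.hold(.3)
print(manip.get_tool_pos(),manip.get_ft_force(),manip.get_time(),manip.get_width())
for n in("side","top"):
    s=manip.snapshot(n); P=cloud(s)
    print(n,"pile",rect(P,(.36,.62,.1,.325),(.03,.086)),"crate",rect(P,(.36,.62,.1,.325),(.12,.197)))
    for k,z in (("p",(.03,.092)),("c",(.12,.195))):
        q=pick(P,(.42,.56,.1,.3),z); r=pick(P,(.36,.62,.17,.3),z); print(k,np.percentile(q[:,1],[.5,2]).round(4),np.percentile(r[:,0],[.5,2,98,99.5]).round(4))
    if n=="side": a=s["color"][90:240,170:300,::-1]
    else: b=s["color"][140:250,120:220,::-1]
cv2.imwrite("pics/p.png",np.hstack([cv2.resize(a,(420,480)),cv2.resize(b,(370,480))]))
E
```

```text
[0.48394458 0.23514109 0.15547998] [-0.03743004  0.53417391 -3.77986151] 34.45 0.009420826723511426
side pile (709, array([0.4832, 0.2303]), array([0.2   , 0.1595]), -1.75, array([0.4794, 0.1629, 0.0594])) crate (1693, array([0.4829, 0.2351]), array([0.2008, 0.1682]), -2.44, array([0.4783, 0.1681, 0.1619]))
p [0.1532 0.1546] [0.3819 0.3823 0.5807 0.5821]
c [0.1526 0.1551] [0.3818 0.3828 0.5802 0.5825]
top pile (301, array([0.4818, 0.2357]), array([0.201 , 0.1498]), -1.84, array([0.4524, 0.1647, 0.0752])) crate (1122, array([0.4818, 0.2368]), array([0.2009, 0.1518]), -1.75, array([0.4622, 0.2093, 0.1656]))
p [0.1593 0.1595] [0.3797 0.3799 0.579  0.5815]
c [0.1592 0.1595] [0.3797 0.3803 0.5791 0.5814]
```

View pics/p.png

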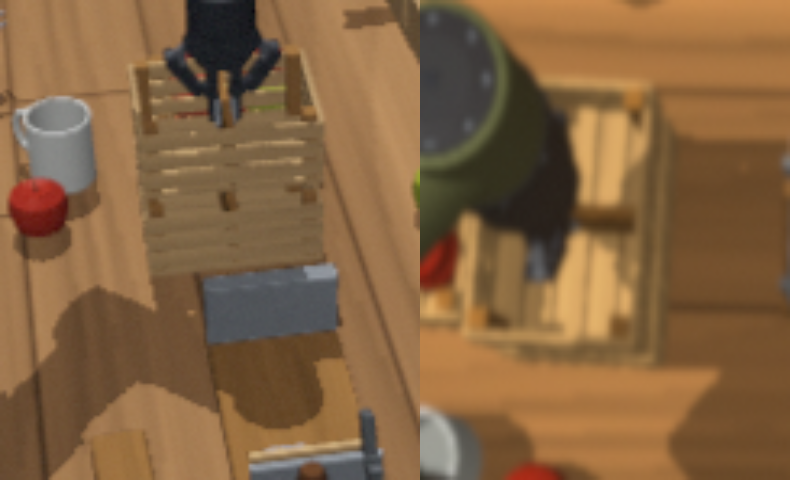

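The held crate lies over the pile to within about 1 mm and 0.5° in both views. Lowering it gently.

```bash
python3 - <<'E'
from bench import manip
from h import *
x,y=.4838,.2350
manip.move_linear([x,y,.138],max_speed=.05)
f0=np.array(manip.get_ft_force()); print(f0.round(1))
z=.138
while z>.127:
    z-=.001; manip.move_linear([x,y,z],max_speed=.02); f=np.array(manip.get_ft_force()); print(round(z,4),manip.get_tool_pos()[2].round(4),f.round(1))
    if f[2]>1.5: break
manip.command_gripper(.05); manip.hold(.2)
manip.move_linear([x,y,z+.1],max_speed=.12)
manip.movep([.483,.236,.306],yawed(np.radians(-1.75))); s,W=wcloud(manip)
print("crate",rect(W,(.36,.62,.13,.325),(.165,.2)), "prev pile .484 .236 -1.81")
manip.movep([.35,-.15,.35],DOWN); print(manip.get_time(),manip.get_ft_force())
for n in("side","top"):
    s=manip.snapshot(n); P=cloud(s)
    print(n,"pile",rect(P,(.36,.62,.1,.325),(.03,.084)),"crate",rect(P,(.36,.62,.1,.325),(.12,.2)),"pawl",len(pick(P,(.52,.56,-.31,-.2),(.1,.2))))
    for k,z in (("p",(.03,.084)),("c",(.12,.195))):
        r=pick(P,(.36,.62,.17,.3),z); print(k,np.percentile(r[:,0],[.5,2,98,99.5]).round(4))
    cv2.imwrite(f"pics/f{n}.png",cv2.resize(s["color"][...,::-1],(640,480)))
a,b=[cv2.imread(f"pics/f{n}.png") for n in("side","top")]
cv2.imwrite("pics/f.png",np.hstack([a[60:480,150:550],b[130:430,80:480].repeat(1,0)[:420] if 0 else cv2.copyMakeBorder(b[130:430,80:480],0,120,0,0,cv2.BORDER_CONSTANT)]))
E
```

```text
[ 0.2  0.2 -3.2]
0.137 0.1372 [ 0.2 -0.8 -3.4]
0.136 0.136 [-0.5 -0.3 -3.4]
0.135 0.1349 [ 0.4  0.3 -3.2]
0.134 0.1339 [-0.1  0.1 -3.2]
0.133 0.1333 [ 0.7 -0.6 -1.3]
0.132 0.1333 [-4.9  0.6  6.1]
crate (7244, array([0.484 , 0.2359]), array([0.2009, 0.15  ]), -1.79, array([0.4837, 0.213 , 0.1702])) prev pile .484 .236 -1.81
40.1583 [ 0.02695119 -0.32169203  0.20525349]
side pile (641, array([0.4524, 0.188 ]), array([0.2473, 0.1233]), -34.65, array([0.4796, 0.1626, 0.0575])) crate (1177, array([0.4835, 0.2369]), array([0.2   , 0.1692]), -1.72, array([0.5084, 0.1696, 0.1542])) pawl 135
p [0.3818 0.3819 0.5605 0.577 ]
c [0.3819 0.3829 0.5829 0.5841]
top pile (126, array([0.4818, 0.2355]), array([0.2008, 0.1488]), -2.02, array([0.5133, 0.1619, 0.0659])) crate (1030, array([0.4822, 0.2368]), array([0.2016, 0.1512]), -1.77, array([0.4871, 0.2674, 0.1678])) pawl 79
p [0.3825 0.3826 0.5789 0.58  ]
c [0.3824 0.3831 0.5816 0.5826]
```

View pics/f.png

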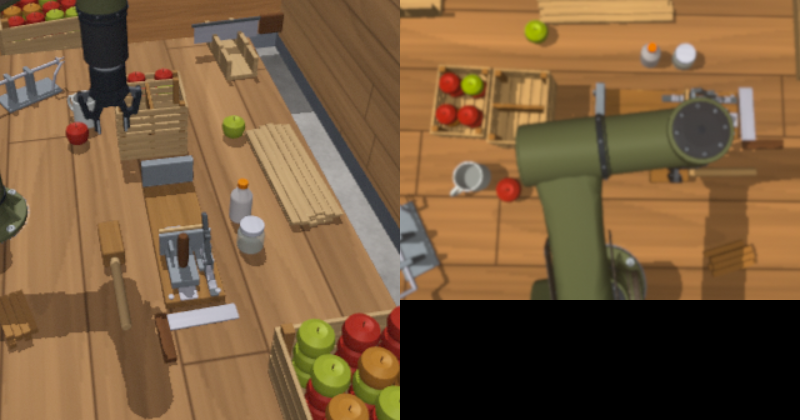

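```bash
python3 -c "
from bench import manip
print(manip.get_tool_pos(),manip.get_ft_force(),manip.get_time()); manip.job_done()"
```

```text
[ 0.35053224 -0.14939675  0.3495194 ] [-0.06916595  0.74917054  0.15294222] 40.2583
the job is handed in; nothing more can be done
```

The glued crate is out of the cramp and standing squarely on the matching empty crate. I handed the job in at about 40 s of the 59 s allowed.

1. **Easing the jaw:** I eased it about 9 mm forward by its post, with no more than 15 N.
2. **Pawl:** I pinched the tab and carried it along its arc to 1.97 rad, then let it go. It was still over on its rest in the last side view.
3. **Sliding the jaw back:** it moved 89 mm to its back stop, where I stopped at 23 N.
4. **Crate:** I lifted it by its divider and lowered it in 1 mm steps onto the empty crate. I let go at about 9 N of contact force.

**Last checks:**
- **Position:** the wrist camera put the placed crate at (0.4840, 0.2359), turned −1.79°. Before placing, the empty crate read (0.4840, 0.2360) and −1.81°.
- **Height:** the top slats read 170 mm against an expected 172 mm. That fits the roughly 2 mm low reading this camera also gives on the table.
- **Bystanders and robot:** the bystanders in view look undisturbed, though the arm hides part of the top view. The robot is clear and touching nothing.

**Disagreements:** the cameras differ from each other by 2–3 mm in absolute position. In the last side view, the outline of the lower crate was mostly hidden, so its fitted angle (−35°) is meaningless and I ignored it.

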